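# Kettle off the hob onto its trivet

## Robot

A 6-joint arm with a two-finger parallel gripper is mounted at the origin on the work surface. World frame = base frame: x ahead of the robot, y to its left, z up, the work surface at z = 0. Lengths are in m, angles in degrees, forces in N, time in s.
With the tool pointing down it reaches from about 0.275 to 0.825 m from the base axis. Payload 4.9 kg.
Tool frame: the origin (TCP) lies on the centre line of the jaws, within the pads' length; the fingertips stand 22 mm ahead of it and the grasp point (between the pads) lies 3 mm ahead of it; z points along the fingers, y is the line along which they close (so a half turn about z gives the same grasp; the last joint's range is limited). The gripper opens to 85 mm and grips with 20 to 120 N. Pads are 22 mm wide; open, the fingers measure 114 mm over their backs; the gripper's body (76 mm by 85 mm) begins 54 mm behind the grasp point. The pads swing forward as they close: fully open they stand 13 mm farther back than shut.
Start: joints at [61.352, 18.69, -11.035, 60.275, 0, 82.311], TCP at [0.197, 0.514, 0.253] pointing down, gripper open.
Joint ranges: [-152.03, 152.03], [-55.5, 102.48], [-74.3, 77.21], [-110.64, 120.58], [-84.22, 78.4], [-180, 180]. Speed limits (degrees/s): [147.25, 147.25, 180, 180, 180, 180].

## Interface

Orientations are given as [roll, pitch, yaw] about the fixed x, y, z axes, in that order (R = Rz(yaw) Ry(pitch) Rx(roll)).
In Python, from bench import env gives the robot as it stands.
- The arm moves only by the shell command python3 -m crank 'ROWS'. ROWS is JSON, a list of rows, each an object with "claw": the opening, from 0 (shut) to 1 (fully open); "translation": the shift along the tool's x, y, z in mm, a list of three; "delta_rot": the turn, a rotation vector about the tool's x, y, z in rad, a list of three. In form: [{"claw": claw, "translation": [x, y, z], "delta_rot": [ax, ay, az]}, ...]. A call has 1 to 5 rows; each row is the pose to reach, as a shift and turn from the pose commanded when the call began, along the tool's axes at that moment; what a row does not reach only later rows make up. A row lasts 1/12 s, in which the tool goes at most 41.7 mm and 7.16 degrees, less where a joint would pass 70% of its speed; a pose out of reach is approached as far as the arm can. A call with a gripper value outside its range is refused whole. The fingers move at their own pace and stop on an object; the grip force is fixed at half the most. Time passes only in rows, so rows that repeat a pose let the fingers close. It gives the time, the measured TCP pose, the force, the opening and the grip force at its end, in the units of the state.
- env.get_state(): the state, without advancing time (a new reading comes with each control period).
- env.capture(name): name is "side" or "top" or "wrist"; returns a dict with "pixels" (384x512x3 uint8, red, green, blue), "depth" (384x512 float32, m along the optical axis (not along the pixel's ray), 0 where there is no reading), "K" (3x3 intrinsics, pixels), "extrinsics" (4x4, takes a point from world to camera coordinates). Camera axes: x right, y down, z forward; pixel columns grow to the right and rows downward; lengths in m; the calibration is good to about 2 mm. The wrist camera is an equidistant fisheye: a pixel r from the principal point sees the ray r / f radians off the axis. A picture is of the moment at which its call begins.
- env.job_done(): hands the job in; it is judged then, once.
The state is a dict: "clock": time; "joint_pos": joint angles; "joint_velocities": joint speeds; "joint_torque": joint torques, N m; "tool_pos": TCP position; "ee_rot": TCP orientation; "force": force on the tool from outside, world axes, zero at the start; "ft_torque": the same for the moment, N m; "finger_gap": finger opening in m; "grip_force": force on a finger pad.
Only numpy, scipy, OpenCV 4.12 (cv2) and the standard library are available. Lean on these libraries where they do the work, as an engineer would, in place of code of your own. Each camera call takes 0.05 s, during which the arm holds its last target. There are 200 camera calls.

## Task

Fit the slatted wooden trivet from the cutting board into the recess of the dark wooden holder so that it lies fully home, flat and square. Then lift the kettle clear off the hob and set it down gently, upright and centred, on the seated trivet. Keep the kettle upright throughout, and leave the oil bottle, the spice jar and the food tub alone.

Things in the scene. Friction and masses are not known exactly. Their poses are not given: they have to be found in the camera images.
- kettle: Empty steel kettle, loose, about 0.4 to 0.8 kg, standing on the hob. Flat round base 112 mm in diameter, belly 146 mm, body 97 mm high, lid knob up to 114 mm, handle top at 175 mm. Origin: centre of the underside. z up; x points to the spout, whose tip is 115 mm from the axis and 108 mm up.
- kettle_handle (a point): Centre of the kettle's black overhead handle bar, 168 mm straight above the kettle's origin. The bar is level, runs along the kettle's x, 96 mm long, 18 mm wide (along y) and 14 mm high; 47 mm of free height lies below it, above the lid knob. Same axes as the kettle.
- trivet: Loose pale-wood openwork trivet, 160 mm (its x) by 120 mm (its y), 18 mm thick, 0.22 kg, flat on the cutting board. Origin: centre of the underside. A middle bar 20 mm wide in x, 18 mm high, runs along y through the centre; on each side of it a through opening (|x| 10 to 68 mm, |y| below 29 mm) takes a finger, to pinch that bar. Slats along x at y = +-34 mm; 12 mm rim. Same after a half turn.
- holder: Fixed dark-wood holder, 211 mm (x) by 171 mm (y), 18 mm high, with a rectangular recess from above, 165 mm (x) by 125 mm (y) and 12 mm deep. Origin: centre of the underside, on the counter. The seated trivet lies with its long side along the holder's long side and stands 6 mm proud of the rim, its top 24 mm above the counter.
- holder_pocket (a point): Centre of the recess floor of the holder, 6 mm above the counter. Same axes as the holder.
- hob: Fixed black portable induction hob, 340 mm (x) by 280 mm (y), 60 mm high with a flat top. Origin: centre of the underside.
- hob_zone (a point): Centre of the ringed cooking zone, on the hob's top, 60 mm above the counter.
- board: Fixed white plastic cutting board, 340 mm (x) by 260 mm (y), 12 mm thick. Origin: centre of the underside.
- oil: Bystander: green glass oil bottle, 56 mm in diameter, 210 mm high, loose. Origin: centre of the underside.
- spice: Bystander: small amber spice jar with a red cap, 48 mm in diameter, 85 mm high, loose. Origin: centre of the underside.
- tub: Bystander: food tub with a white lid, 108 by 148 mm, 57 mm high, loose. Origin: centre of the underside.

How it is judged:
By the outcome, as a careful person would: the job done as asked, in the order asked, and still so for the second after the job is handed in, with the robot touching nothing.
It also fails if it takes over 69 s, if anything falls off the work surface, if the arm or the gripper's body presses on something with over 40 N, if the wrist force passes 120 N, or if a joint passes its speed limit or range.

## Working session

There is one attempt and no reset: what is moved stays moved. The work goes in short steps, Python scripts to look and compute and a shell command to move; the robot and the scene stay as the last step left them, time stands still between calls to the robot, and variables do not carry over. Pictures are saved under pics/ and viewed, at most 11 in all, crops included, and the job is handed in when it is done.

```bash
ls; mkdir -p pics
python3 - <<'E'
from bench import env
import cv2,numpy as np
for n in ("top","side"):
    c=env.capture(n); cv2.imwrite(f"pics/{n}0.png",c["pixels"][:,:,::-1]); np.savez(f"{n}0.npz",**c)
    print(c["K"].round(1).tolist(),c["extrinsics"].round(3).tolist())
s=env.get_state();print(s)
E
```

```text
pics
[[474.5, 0.0, 254.6], [0.0, 474.5, 180.8], [0.0, 0.0, 1.0]] [[-0.007, -1.0, 0.016, -0.019], [-0.998, 0.006, -0.06, 0.633], [0.06, -0.016, -0.998, 1.576], [0.0, 0.0, 0.0, 1.0]]
[[472.2, 0.0, 251.6], [0.0, 472.2, 190.3], [0.0, 0.0, 1.0]] [[0.99, -0.141, -0.005, -0.609], [-0.088, -0.588, -0.804, 0.169], [0.11, 0.796, -0.595, 1.372], [0.0, 0.0, 0.0, 1.0]]
{'clock': 0.1, 'joint_pos': array([ 6.13532907e+01,  1.87268097e+01, -1.10854673e+01,  6.02749649e+01,
       -1.47125205e-03,  8.23124889e+01]), 'joint_velocities': array([-0.00883399, -0.07850685,  0.12528382,  0.05932266, -0.08049917,
       -0.07528583]), 'joint_torque': array([ 7.23183730e-04, -4.44240046e+01,  2.63037211e+01,  7.95754051e-03,
       -1.75266578e-04, -6.94102994e-06]), 'tool_pos': array([0.19648541, 0.5131895 , 0.25259614]), 'ee_rot': array([-1.79913345e+02, -1.02123360e-02,  1.59040795e+02]), 'force': array([ 0.20573355,  0.56879186, -0.16632245]), 'ft_torque': array([ 0.03948981,  0.07940858, -0.00172174]), 'grip_force': 0.0, 'finger_gap': 0.08530362223201318}
```

View pics/top0.png

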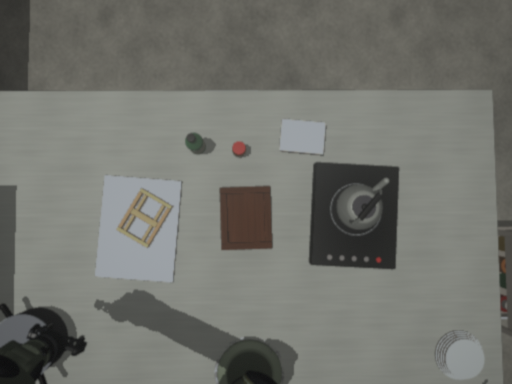

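View pics/side0.png

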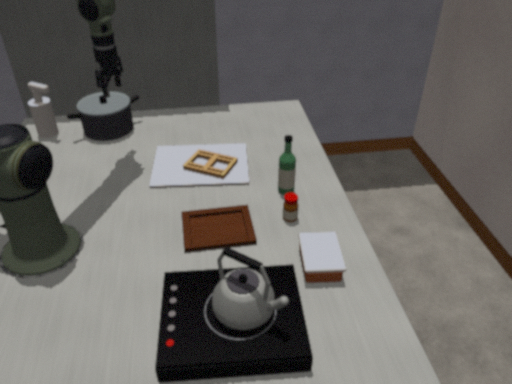

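The top view shows the trivet at about (145,217), the holder at (246,217) and the kettle at (358,208) with its spout to the upper right (385,183). The side view agrees: the oil, spice jar and tub stand clear, beyond the holder.

```bash
cat > h.py <<'E'
import numpy as np, cv2
def ray(c,uv,z,fish=False):
    """pixels -> world points on plane height z"""
    uv=np.atleast_2d(np.asarray(uv,float)); K=c["K"];E=c["extrinsics"]
    x=(uv[:,0]-K[0,2])/K[0,0]; y=(uv[:,1]-K[1,2])/K[1,1]
    if fish:
        r=np.hypot(x,y)+1e-12; d=np.c_[np.sin(r)*x/r,np.sin(r)*y/r,np.cos(r)]
    else: d=np.c_[x,y,np.ones(len(x))]
    R=E[:3,:3]; o=-R.T@E[:3,3]; d=d@R
    return o+d*((z-o[2])/d[:,2])[:,None]
def big(m):
    cs,_=cv2.findContours(m.astype(np.uint8),cv2.RETR_EXTERNAL,cv2.CHAIN_APPROX_NONE)
    return max(cs,key=cv2.contourArea)[:,0,:]
def rect(c,m,z,fish=False):
    """contour of largest blob -> plane -> min area rect: centre, sizes, long-side yaw"""
    P=ray(c,big(m),z,fish)[:,:2]; (cx,cy),(w,h),a=cv2.minAreaRect((P*1000).astype(np.float32))
    if w<h: w,h,a=h,w,a+90
    return (cx,cy),(w,h),(a+90)%180-90
E
python3 - <<'E'
from h import *
c=dict(np.load("top0.npz")); p=c["pixels"]; hsv=cv2.cvtColor(p,cv2.COLOR_RGB2HSV); H,S,V=cv2.split(hsv)
print(hsv[217,125],hsv[217,246],hsv[217,190],hsv[190,376],hsv[208,345])
roi=lambda a,b,d,e:(lambda m:(m.__setitem__((slice(b,e),slice(a,d)),True),m)[1])(np.zeros(V.shape,bool))
print("triv",rect(c,roi(100,180,178,260)&(S>70),0.030))
m=roi(210,175,285,260)&(V<120)&(S>60)
print("hold",rect(c,m,0.018))
d=c["depth"]; print(d[217,246],d[208,350],d[190,376])
E=c["extrinsics"];K=c["K"]
u,v=np.meshgrid(np.arange(512),np.arange(384)); 
X=np.stack([(u-K[0,2])/K[0,0]*d,(v-K[1,2])/K[1,1]*d,d],-1); W=(X-E[:3,3])@E[:3,:3]
k=roi(310,160,400,270)&(W[...,2]>0.19); Q=W[k]; print(k.sum(),Q[:,2].max())
b=Q[Q[:,2]>0.222]; print(len(b),b.mean(0)); w,vv=np.linalg.eigh(np.cov(b[:,:2].T)); print(np.degrees(np.arctan2(vv[1,1],vv[0,1])),np.ptp((b[:,:2]-b[:,:2].mean(0))@vv,axis=0))
np.save("W0.npy",W)
k=roi(310,160,400,270)&(V<50)&(W[...,2]>.21); print(rect(c,k,0.235))
cv2.imwrite("pics/k.png",cv2.resize(p[160:275,200:400,::-1],(800,460),interpolation=cv2.INTER_CUBIC))
E
```

```text
[ 17  85 150] [10 99 80] [ 39  13 141] [38 12 86] [38 11 94]
triv ((514.0693969726562, 343.66436767578125), (144.6136932373047, 115.24773406982422), -30.62735366821289)
hold ((510.8622741699219, 7.105522155761719), (203.8760223388672, 166.99066162109375), -0.1533660888671875)
1.6011528 1.4630263 1.4484115
302 1.6109439129109902
268 [ 0.54303317 -0.29122945  0.47075531]
92.17059815459673 [0.07891931 0.39563295]
((546.43310546875, -353.73651123046875), (89.34825897216797, 18.142433166503906), -40.862770080566406)
```

View pics/k.png

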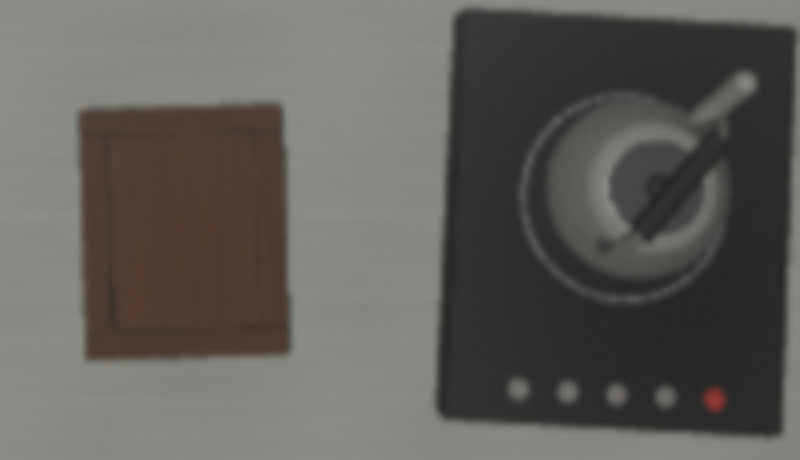

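The crop shows the holder squared up with world x, and the kettle handle running up-right towards the spout (yaw about -41°). Next I get the wrist camera's offset and the tool-frame shift to a point above the trivet.

```bash
cat >> h.py <<'E'
from scipy.spatial.transform import Rotation as Ro
def go(s,pos,yaw):
    """print shift (mm) and rotvec (rad), in tool axes, to a tool-down pose; yaw in deg"""
    R=Ro.from_euler("xyz",s["ee_rot"],degrees=True); T=Ro.from_euler("xyz",[180,0,yaw],degrees=True)
    print("shift",(R.inv().apply(np.array(pos)-s["tool_pos"])*1000).round(1),"rot",(R.inv()*T).as_rotvec().round(4))
E
python3 - <<'E'
from h import *
from bench import env
c=env.capture("wrist"); s=env.get_state()
print(c["K"].round(1).tolist())
R=Ro.from_euler("xyz",s["ee_rot"],degrees=True); E=c["extrinsics"]; o=-E[:3,:3].T@E[:3,3]
print("cam in tool",R.inv().apply(o-s["tool_pos"]).round(4),"\n",(R.as_matrix().T@E[:3,:3].T).round(3))
go(s,[0.514,0.344,0.25],59.4)
E
```

```text
[[297.3, 0.0, 252.6], [0.0, 297.3, 195.5], [0.0, 0.0, 1.0]]
cam in tool [ 0.0645 -0.0006 -0.1216] 
 [[-0.001 -0.966 -0.258]
 [ 1.    -0.001 -0.   ]
 [ 0.    -0.258  0.966]]
shift [-357.   -44.5    2.7] rot [-1.100e-03  1.000e-03  1.739e+00]
```

```bash
python3 -m crank '[{"claw":0.7,"translation":[-357,-45,0],"delta_rot":[0,0,1.739]},{"claw":0.7,"translation":[-357,-45,0],"delta_rot":[0,0,1.739]},{"claw":0.7,"translation":[-357,-45,0],"delta_rot":[0,0,1.739]},{"claw":0.7,"translation":[-357,-45,0],"delta_rot":[0,0,1.739]},{"claw":0.7,"translation":[-357,-45,0],"delta_rot":[0,0,1.739]}]'
python3 - <<'E'
from h import *
from bench import env
go(env.get_state(),[0.514,0.344,0.25],59.4)
E
```

```text
clock: 0.57
tool_pos: [0.3817, 0.4142, 0.2531]
ee_rot: [-180.0, -0.0, 122.9]
force: [0.3, 0.2, -0.5]
finger_gap: 0.0599
grip_force: 0.0
shift [-130.8   73.     3.1] rot [-3.0000e-04  2.0000e-04  1.1084e+00]
```

```bash
python3 -m crank '[{"claw":0.7,"translation":[-65,36,25],"delta_rot":[0,0,0.55]},{"claw":0.7,"translation":[-65,36,25],"delta_rot":[0,0,0.55]},{"claw":0.7,"translation":[-131,73,50],"delta_rot":[0,0,0.62]},{"claw":0.7,"translation":[-131,73,50],"delta_rot":[0,0,0.62]},{"claw":0.7,"translation":[-131,73,50],"delta_rot":[0,0,0.62]}]'
python3 - <<'E'
from h import *
from bench import env
go(env.get_state(),[0.514,0.344,0.20],59.4)
E
```

```text
clock: 0.98
tool_pos: [0.5178, 0.3415, 0.2]
ee_rot: [-180.0, 0.2, 87.0]
force: [-0.6, -0.4, 0.1]
finger_gap: 0.0602
grip_force: 0.0
shift [ 2.3 -4.   0. ] rot [0.0005 0.0031 0.4812]
```

```bash
python3 -m crank '[{"claw":0.7,"translation":[2,-4,0],"delta_rot":[0,0,0.48]},{"claw":0.7,"translation":[2,-4,0],"delta_rot":[0,0,0.48]},{"claw":0.7,"translation":[2,-4,0],"delta_rot":[0,0,0.48]},{"claw":0.7,"translation":[2,-4,0],"delta_rot":[0,0,0.48]},{"claw":0.7,"translation":[2,-4,0],"delta_rot":[0,0,0.48]}]'
python3 - <<'E'
from h import *
from bench import env
c=env.capture("wrist"); np.savez("w1.npz",**c,s=0); p=c["pixels"]
H,S,V=cv2.split(cv2.cvtColor(p,cv2.COLOR_RGB2HSV)); m=(S>60)&(H>8)&(H<30)&(V>80)
m=cv2.morphologyEx(m.astype(np.uint8),cv2.MORPH_CLOSE,np.ones((5,5)))
print("triv",rect(c,m,0.030,True)); q=big(m); print(q.min(0),q.max(0))
o=p.copy(); o[m>0]=o[m>0]//2+[0,100,0]
cv2.imwrite("pics/w1.png",np.hstack([p,o.astype(np.uint8)])[:,:,::-1][:,:,:][::1]); cv2.imwrite("pics/w1s.png",cv2.resize(np.vstack([p,o.astype(np.uint8)])[:,:,::-1],(400,600)))
print(env.get_state()["tool_pos"],env.get_state()["ee_rot"])
E
```

```text
clock: 1.4
tool_pos: [0.5092, 0.3478, 0.2028]
ee_rot: [-180.0, 0.0, 60.1]
force: [-0.1, -0.2, -0.0]
finger_gap: 0.06
grip_force: 0.0
triv ((514.4800415039062, 345.8067626953125), (159.62301635742188, 119.72926330566406), -30.80084991455078)
[179 122] [337 236]
[0.50919322 0.34781257 0.20293121] [-1.79977441e+02  3.44442689e-02  6.03269620e+01]
```

View pics/w1s.png

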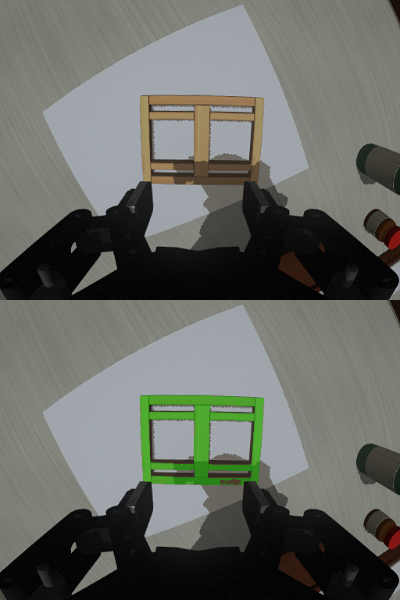

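The wrist view shows the whole trivet between the fingers (full-size px 179–337, 122–236). It measures 159.6 x 119.7 mm, matching the given 160 x 120, with centre (0.5145, 0.3458) and yaw -30.8°.

Run:
```python
from h import *
from bench import env
go(env.get_state(),[0.5145,0.3458,0.037],59.2)
```

```text
shift [  1.    5.7 165.9] rot [-0.0004  0.0006  0.0197]
```

```bash
python3 -m crank '[{"claw":0.7,"translation":[1,6,30],"delta_rot":[0,0,0.02]},{"claw":0.7,"translation":[1,6,65],"delta_rot":[0,0,0.02]},{"claw":0.7,"translation":[1,6,95],"delta_rot":[0,0,0.02]},{"claw":0.7,"translation":[1,6,110],"delta_rot":[0,0,0.02]},{"claw":0.7,"translation":[1,6,110],"delta_rot":[0,0,0.02]}]'
python3 - <<'E'
from h import *
from bench import env
go(env.get_state(),[0.5145,0.3458,0.037],59.2)
E
```

```text
clock: 1.87
tool_pos: [0.5121, 0.3443, 0.0889]
ee_rot: [-179.8, 0.4, 59.2]
force: [-0.4, -0.6, -0.8]
finger_gap: 0.0595
grip_force: 0.0
shift [ 2.9  1.5 51.9] rot [-0.0042  0.0067  0.    ]
```

```bash
python3 -m crank '[{"claw":0.7,"translation":[1,1,15],"delta_rot":[0,0,0]},{"claw":0.7,"translation":[1,1,30],"delta_rot":[0,0,0]},{"claw":0.7,"translation":[1,1,42],"delta_rot":[0,0,0]},{"claw":0.7,"translation":[1,1,50],"delta_rot":[0,0,0]},{"claw":0.7,"translation":[1,1,50],"delta_rot":[0,0,0]}]'
python3 - <<'E'
from h import *
from bench import env
go(env.get_state(),[0.5145,0.3458,0.037],59.2)
E
```

```text
clock: 2.28
tool_pos: [0.5156, 0.3458, 0.0421]
ee_rot: [-179.9, 0.1, 59.1]
force: [0.7, -1.5, 0.3]
finger_gap: 0.0599
grip_force: 0.0
shift [-0.6 -1.   5.1] rot [-0.0011  0.0019 -0.0016]
```

```bash
python3 -m crank '[{"claw":0.7,"translation":[0,-1,2],"delta_rot":[0,0,0]},{"claw":0.7,"translation":[0,-1,2],"delta_rot":[0,0,0]},{"claw":0,"translation":[0,-1,2],"delta_rot":[0,0,0]},{"claw":0,"translation":[0,-1,2],"delta_rot":[0,0,0]},{"claw":0,"translation":[0,-1,2],"delta_rot":[0,0,0]}]'
python3 -m crank '[{"claw":0,"translation":[0,0,0],"delta_rot":[0,0,0]},{"claw":0,"translation":[0,0,0],"delta_rot":[0,0,0]},{"claw":0,"translation":[0,0,0],"delta_rot":[0,0,0]}]'
```

```text
clock: 2.7
tool_pos: [0.516, 0.3469, 0.0419]
ee_rot: [180.0, -0.1, 59.1]
force: [-0.4, 0.4, -0.6]
finger_gap: 0.0241
grip_force: 0.0
clock: 2.95
tool_pos: [0.516, 0.347, 0.0421]
ee_rot: [180.0, -0.1, 59.1]
force: [-0.4, -1.3, 5.2]
finger_gap: 0.0181
grip_force: 60.6
```

```bash
python3 -m crank '[{"claw":0,"translation":[0,0,-20],"delta_rot":[0,0,0]},{"claw":0,"translation":[0,0,-55],"delta_rot":[0,0,0]},{"claw":0,"translation":[0,0,-95],"delta_rot":[0,0,0]},{"claw":0,"translation":[0,0,-130],"delta_rot":[0,0,0]},{"claw":0,"translation":[0,0,-160],"delta_rot":[0,0,0]}]'
python3 -m crank '[{"claw":0,"translation":[0,0,-35],"delta_rot":[0,0,-0.1]},{"claw":0,"translation":[0,0,-70],"delta_rot":[0,0,-0.2]},{"claw":0,"translation":[0,0,-100],"delta_rot":[0,0,-0.3]},{"claw":0,"translation":[0,0,-130],"delta_rot":[0,0,-0.4]},{"claw":0,"translation":[0,0,-150],"delta_rot":[0,0,-0.5]}]'
python3 - <<'E'
from h import *
from bench import env
go(env.get_state(),[0.51,-0.14,0.38],90)
E
```

```text
clock: 3.37
tool_pos: [0.5156, 0.3467, 0.2034]
ee_rot: [180.0, -0.0, 59.1]
force: [0.4, 0.6, -2.8]
finger_gap: 0.0183
grip_force: 59.7
clock: 3.78
tool_pos: [0.5158, 0.3468, 0.3541]
ee_rot: [179.9, -0.1, 88.0]
force: [0.5, 0.7, -2.9]
finger_gap: 0.0185
grip_force: 59.8
shift [-486.7   11.3  -26.4] rot [ 0.0022 -0.0011 -0.0351]
```

```bash
python3 -m crank '[{"claw":0,"translation":[-30,0,-10],"delta_rot":[0,0,-0.035]},{"claw":0,"translation":[-65,0,-20],"delta_rot":[0,0,-0.035]},{"claw":0,"translation":[-105,0,-26],"delta_rot":[0,0,-0.035]},{"claw":0,"translation":[-145,5,-26],"delta_rot":[0,0,-0.035]},{"claw":0,"translation":[-185,5,-26],"delta_rot":[0,0,-0.035]}]'
python3 -m crank '[{"claw":0,"translation":[-40,0,0],"delta_rot":[0,0,0]},{"claw":0,"translation":[-80,0,0],"delta_rot":[0,0,0]},{"claw":0,"translation":[-120,0,0],"delta_rot":[0,0,0]},{"claw":0,"translation":[-160,0,0],"delta_rot":[0,0,0]},{"claw":0,"translation":[-200,0,0],"delta_rot":[0,0,0]}]'
python3 -m crank '[{"claw":0,"translation":[-35,0,0],"delta_rot":[0,0,0]},{"claw":0,"translation":[-65,0,0],"delta_rot":[0,0,0]},{"claw":0,"translation":[-90,0,0],"delta_rot":[0,0,0]},{"claw":0,"translation":[-100,0,0],"delta_rot":[0,0,0]},{"claw":0,"translation":[-100,0,0],"delta_rot":[0,0,0]}]'
python3 - <<'E'
from h import *
from bench import env
env.capture("top");c=env.capture("wrist"); s=env.get_state(); np.savez("w2.npz",**c); p=c["pixels"]
print(s["tool_pos"],s["ee_rot"])
cv2.imwrite("pics/w2.png",p[:,:,::-1])
E
```

```text
clock: 4.2
tool_pos: [0.5132, 0.16, 0.3771]
ee_rot: [180.0, 0.0, 89.8]
force: [1.4, -1.0, -3.0]
finger_gap: 0.0179
grip_force: 59.7
clock: 4.62
tool_pos: [0.5114, -0.0401, 0.3768]
ee_rot: [-180.0, -0.0, 89.7]
force: [-0.3, 0.3, -2.0]
finger_gap: 0.0179
grip_force: 59.7
clock: 5.03
tool_pos: [0.5113, -0.1404, 0.3765]
ee_rot: [-179.9, -0.0, 89.5]
force: [0.3, 0.4, -2.6]
finger_gap: 0.0179
grip_force: 59.7
[ 0.51141027 -0.13784371  0.37683161] [-1.79947654e+02 -7.12251193e-02  8.96920451e+01]
```

View pics/w2.png

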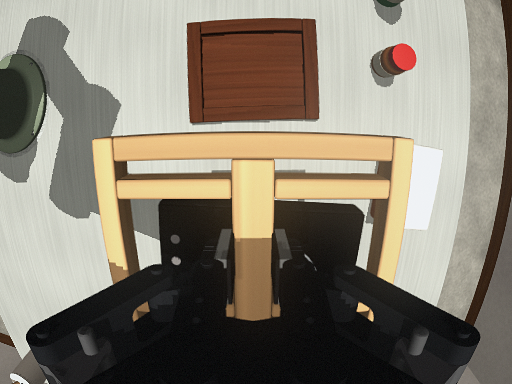

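The holder is fully in view (px 188–319 by 20–125). The trivet is held at its middle bar, square to the tool, with its front corners at about (93,137) and (413,137).

Run:
```python
from h import *
c=dict(np.load("w2.npz")); p=c["pixels"]; H,S,V=cv2.split(cv2.cvtColor(p,cv2.COLOR_RGB2HSV))
print(p[60,255],p[145,250],p[70,195],p[45,250])
m=(S>90)&((H<14)|(H>170))&(V<150)&(V>30); m[132:]=0; m[:,:170]=0; m[:,340:]=0
print("hold",rect(c,m,0.018,True)); q=big(m); print(q.min(0),q.max(0))
P=ray(c,q,0.018,True)[:,:2]*1000
def side(P,i,val,lim,tol=6):   # line fit to one side
    o=1-i; k=(abs(P[:,i]-val)<tol)&(abs(P[:,o]-np.median(P[:,o]))<lim); f=np.polyfit(P[k,o],P[k,i],1); r=P[k,i]-np.polyval(f,P[k,o]); print("side",i,k.sum(),"angle",np.degrees(np.arctan(f[0])).round(2),"rms",r.std().round(2)); return f
x0,y0=P.min(0);x1,y1=P.max(0); print(x0,x1,y0,y1)
fs=[side(P,0,x0+2,60),side(P,0,x1-2,60),side(P,1,y0+2,80),side(P,1,y1-2,80)]
ym=(y0+y1)/2;xm=(x0+x1)/2
e=[np.polyval(fs[0],ym),np.polyval(fs[1],ym),np.polyval(fs[2],xm),np.polyval(fs[3],xm)]
print("hold centre",(e[0]+e[1])/2,(e[2]+e[3])/2,"size",e[1]-e[0],e[3]-e[2])
# held trivet
t=(H>10)&(H<28)&(S>60)&(V>120); t[:125]=0; b=big(t)
T=ray(c,b,0.3768-0.012,True)[:,:2]*1000
print("T",T[:,0].min(),T[:,0].max(),T[:,1].max())
k=(T[:,1]>T[:,1].max()-5)&(abs(T[:,0]-511)<70); f=np.polyfit(T[k,0],T[k,1],1); print("front",f[0]*57.3,np.polyval(f,511.4))
for v in (150,170,190):
    u=np.where(t[v])[0]; print(v,u.min(),u.max(),ray(c,[[u.min()-.5,v],[u.max()+.5,v]],.3648,True)[:,:2].round(4).tolist())
```

```text
[104  58  37] [233 191 133] [93 53 32] [113  64  41]
hold ((512.014892578125, 8.688720703125), (209.8435821533203, 170.06033325195312), 1.3763294219970703)
[187  18] [318 122]
405.7340304440307 617.8499404644632 -78.33656789887144 95.72742093502806
side 0 71 angle -1.48 rms 0.54
side 0 71 angle -1.48 rms 0.64
side 1 99 angle 1.52 rms 0.44
side 1 99 angle 1.42 rms 0.68
hold centre 511.98027303479444 8.601479175625691 size 207.69237896484492 168.0897849208377
T 431.69341397571094 591.7538693282456 -80.23844363206888
front -0.31760437433646665 -81.04911856889085
150 92 412 [[0.4316, -0.086], [0.5916, -0.0873]]
170 94 410 [[0.4317, -0.0961], [0.5913, -0.0974]]
190 96 408 [[0.4315, -0.1065], [0.5913, -0.1078]]
```

Holder: centre (0.512, 0.0086), yaw +1.45°, and its size fits. The held trivet's centre is about 1.8 mm behind the TCP.

```bash
python3 -m crank '[{"claw":0,"translation":[30,0,20],"delta_rot":[0,0,-0.03]},{"claw":0,"translation":[65,0,55],"delta_rot":[0,0,-0.03]},{"claw":0,"translation":[100,0,90],"delta_rot":[0,0,-0.03]},{"claw":0,"translation":[130,0,125],"delta_rot":[0,0,-0.03]},{"claw":0,"translation":[150,0,155],"delta_rot":[0,0,-0.03]}]'
python3 -m crank '[{"claw":0,"translation":[0,0,30],"delta_rot":[0,0,0]},{"claw":0,"translation":[0,0,60],"delta_rot":[0,0,0]},{"claw":0,"translation":[0,0,85],"delta_rot":[0,0,0]},{"claw":0,"translation":[0,0,100],"delta_rot":[0,0,0]},{"claw":0,"translation":[0,0,100],"delta_rot":[0,0,0]}]'
python3 -m crank '[{"claw":0,"translation":[0,0,30],"delta_rot":[0,0,0]},{"claw":0,"translation":[0,0,40],"delta_rot":[0,0,0]},{"claw":0,"translation":[0,0,45],"delta_rot":[0,0,0]},{"claw":0,"translation":[0,0,45],"delta_rot":[0,0,0]},{"claw":0,"translation":[0,0,45],"delta_rot":[0,0,0]}]'
python3 - <<'E'
from h import *
from bench import env
for i in range(3):
    c=env.capture("wrist"); s=env.get_state(); print(s["tool_pos"],s["ee_rot"])
go(s,[.512,.0104,.055],91.45)
np.savez("w3.npz",**c); p=c["pixels"]; cv2.imwrite("pics/w3.png",p[:,:,::-1])
E
```

```text
clock: 5.55
tool_pos: [0.512, 0.0065, 0.2333]
ee_rot: [179.9, -0.0, 91.6]
force: [0.8, -0.1, -2.7]
finger_gap: 0.0182
grip_force: 59.7
clock: 5.97
tool_pos: [0.5093, 0.0054, 0.1306]
ee_rot: [-179.6, -0.1, 91.6]
force: [-0.8, 0.0, -2.1]
finger_gap: 0.0181
grip_force: 59.6
clock: 6.38
tool_pos: [0.5129, 0.0033, 0.0897]
ee_rot: [180.0, 0.0, 91.5]
force: [0.1, -0.6, -1.9]
finger_gap: 0.0182
grip_force: 59.6
[0.51325483 0.00318146 0.09000639] [1.79902624e+02 9.11603579e-03 9.14449646e+01]
[0.51334674 0.00306856 0.09008899] [1.79883695e+02 1.83167420e-02 9.14362789e+01]
[0.51333667 0.00301333 0.09003259] [1.79879075e+02 1.74137379e-02 9.14322580e+01]
shift [ 7.4 -1.2 35. ] rot [ 0.0021  0.0003 -0.0003]
```

View pics/w3.png

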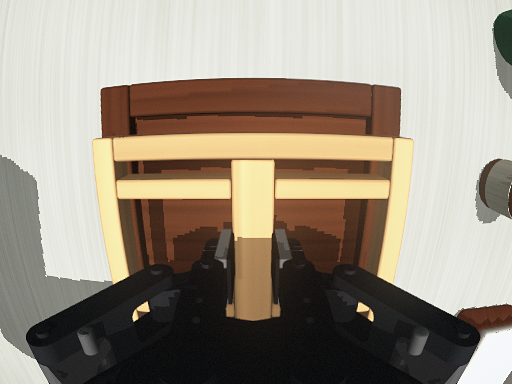

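The trivet is over the holder. The far rim (rows 78–115) and both end rims show either side of the trivet. I move in, then measure both together up close.

```bash
python3 -m crank '[{"claw":0,"translation":[3,-1,10],"delta_rot":[0.002,0,0]},{"claw":0,"translation":[7,-1,20],"delta_rot":[0.002,0,0]},{"claw":0,"translation":[7,-1,28],"delta_rot":[0.002,0,0]},{"claw":0,"translation":[7,-1,30],"delta_rot":[0.002,0,0]},{"claw":0,"translation":[7,-1,30],"delta_rot":[0.002,0,0]}]'
python3 - <<'E'
from h import *
from bench import env
for i in range(3): c=env.capture("wrist"); s=env.get_state()
print(s["tool_pos"],s["ee_rot"]); go(s,[.512,.0104,.055],91.45)
np.savez("w4.npz",**c); p=c["pixels"]; cv2.imwrite("pics/w4.png",p[:,:,::-1])
H,S,V=cv2.split(cv2.cvtColor(p,cv2.COLOR_RGB2HSV))
t=(S>50)&(V>140)&(H>8)&(H<32); t[:100]=0; b=big(t); zt=s["tool_pos"][2]-.012
T=ray(c,b,zt,True)[:,:2]*1000; print("T",T.min(0),T.max(0))
k=(T[:,1]>T[:,1].max()-6)&(abs(T[:,0]-512)<70); f=np.polyfit(T[k,0],T[k,1],1); print("front",f[0]*57.3,np.polyval(f,512))
h=(S>90)&((H<14)|(H>170))&(V<170)&(V>30); q=big(h); Q=ray(c,q,.018,True)[:,:2]*1000
print("Hd",Q.min(0),Q.max(0)); k=(Q[:,1]>Q[:,1].max()-6)&(abs(Q[:,0]-512)<80); f=np.polyfit(Q[k,0],Q[k,1],1); print("front",f[0]*57.3,np.polyval(f,512))
for v in (100,110,120):
    u=np.where(h[v])[0]; print(v,u.min(),u.max(),(1000*ray(c,[[u.min()-.5,v],[u.max()+.5,v]],.018,True)[:,:2]).round(1).tolist())
for v in (150,170):
    u=np.where(t[v])[0]; print(v,u.min(),u.max(),(1000*ray(c,[[u.min()-.5,v],[u.max()+.5,v]],zt,True)[:,:2]).round(1).tolist())
E
```

```text
clock: 6.95
tool_pos: [0.5101, 0.0103, 0.0574]
ee_rot: [-179.7, -0.0, 91.4]
force: [0.8, 1.0, -1.9]
finger_gap: 0.0184
grip_force: 59.7
[0.51133021 0.01001605 0.05875259] [-1.79882375e+02  3.95116285e-03  9.14300789e+01]
shift [0.4 0.7 3.8] rot [-0.0021  0.0001 -0.0003]
T [429.91931796 -33.29746036] [591.57018865  69.92175013]
front 1.3918697860352807 67.85826140357476
Hd [405.18347916 -39.03392903] [617.97575706  96.11158594]
front 1.2468559293781134 93.49527301394453
100 81 427 [[405.2, 88.4], [615.1, 93.6]]
110 81 426 [[405.1, 82.2], [614.7, 87.4]]
120 81 426 [[405.0, 76.1], [615.1, 81.2]]
150 92 425 [[429.7, 60.4], [597.4, 64.8]]
170 94 411 [[430.1, 50.2], [590.1, 54.1]]
```

View pics/w4.png

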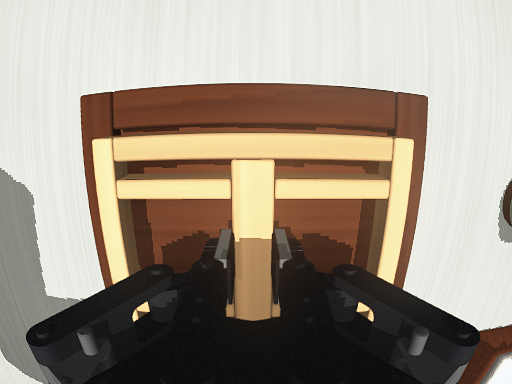

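Both measured in the same view: trivet centre (511.2, 8.1), holder centre (511.9, 8.4), and yaws agree to about 0.1°. I nudge 0.7 mm and lower.

```bash
python3 -m crank '[{"claw":0,"translation":[0.5,0.7,4],"delta_rot":[-0.002,0,0]},{"claw":0,"translation":[0.5,0.7,8],"delta_rot":[-0.002,0,0]},{"claw":0,"translation":[0.5,0.7,11],"delta_rot":[-0.002,0,0]},{"claw":0,"translation":[0.5,0.7,14],"delta_rot":[-0.002,0,0]},{"claw":0,"translation":[0.5,0.7,14],"delta_rot":[-0.002,0,0]}]'
python3 -m crank '[{"claw":0,"translation":[0,0,2],"delta_rot":[0,0,0]},{"claw":0,"translation":[0,0,4],"delta_rot":[0,0,0]},{"claw":0,"translation":[0,0,6],"delta_rot":[0,0,0]},{"claw":0,"translation":[0,0,7],"delta_rot":[0,0,0]},{"claw":0,"translation":[0,0,7],"delta_rot":[0,0,0]}]'
```

```text
clock: 7.52
tool_pos: [0.5113, 0.0106, 0.0441]
ee_rot: [-179.9, -0.0, 91.4]
force: [0.6, 0.5, -2.1]
finger_gap: 0.0178
grip_force: 59.7
clock: 7.93
tool_pos: [0.5116, 0.0106, 0.0375]
ee_rot: [-180.0, -0.0, 91.4]
force: [-0.4, 0.4, -1.4]
finger_gap: 0.0182
grip_force: 59.7
```

```bash
python3 -m crank '[{"claw":0,"translation":[0,0,1],"delta_rot":[0,0,0]},{"claw":0,"translation":[0,0,2],"delta_rot":[0,0,0]},{"claw":0,"translation":[0,0,2.5],"delta_rot":[0,0,0]},{"claw":0,"translation":[0,0,2.5],"delta_rot":[0,0,0]}]'
```

```text
clock: 8.27
tool_pos: [0.512, 0.0106, 0.0361]
ee_rot: [180.0, 0.0, 91.4]
force: [-2.9, -0.2, 6.8]
finger_gap: 0.018
grip_force: 60.7
```

Contact comes at z = 0.036, exactly the seated height. Release and lift.

```bash
python3 -m crank '[{"claw":0.6,"translation":[0,0,0],"delta_rot":[0,0,0]},{"claw":0.6,"translation":[0,0,0],"delta_rot":[0,0,0]},{"claw":0.6,"translation":[0,0,0],"delta_rot":[0,0,0]},{"claw":0.6,"translation":[0,0,0],"delta_rot":[0,0,0]}]'
python3 -m crank '[{"claw":0.6,"translation":[0,0,-15],"delta_rot":[0,0,0]},{"claw":0.6,"translation":[0,0,-45],"delta_rot":[0,0,0]},{"claw":0.6,"translation":[0,0,-85],"delta_rot":[0,0,0]},{"claw":0.6,"translation":[-30,0,-125],"delta_rot":[0,0,0]},{"claw":0.6,"translation":[-40,0,-165],"delta_rot":[0,0,0]}]'
python3 -m crank '[{"claw":0.8,"translation":[-10,0,-40],"delta_rot":[0,0,0]},{"claw":0.8,"translation":[-20,0,-80],"delta_rot":[0,0,0]},{"claw":0.8,"translation":[-30,0,-120],"delta_rot":[0,0,0]},{"claw":0.8,"translation":[-30,0,-140],"delta_rot":[0,0,0]},{"claw":0.8,"translation":[-30,0,-140],"delta_rot":[0,0,0]}]'
python3 - <<'E'
from h import *
from bench import env
for i in range(3): c=env.capture("wrist"); s=env.get_state()
print(s["tool_pos"],s["ee_rot"]); go(s,[.546,-.354,.34],139.1)
np.savez("w5.npz",**c); p=c["pixels"]; cv2.imwrite("pics/w5.png",p[:,:,::-1])
H,S,V=cv2.split(cv2.cvtColor(p,cv2.COLOR_RGB2HSV))
t=(S>50)&(V>140)&(H>10)&(H<32);print("T",rect(c,t,.024,True))
h=(S>50)&((H<32)|(H>170))&(V>30); h=cv2.morphologyEx(h.astype(np.uint8),cv2.MORPH_OPEN,np.ones((3,3)));print("H",rect(c,h,.018,True))
E
```

```text
clock: 8.6
tool_pos: [0.512, 0.0106, 0.0353]
ee_rot: [180.0, 0.0, 91.4]
force: [-0.4, 0.9, -0.3]
finger_gap: 0.0513
grip_force: 0.0
clock: 9.02
tool_pos: [0.5121, -0.0279, 0.1941]
ee_rot: [-179.9, 0.0, 91.5]
force: [1.5, 0.7, -0.8]
finger_gap: 0.0509
grip_force: 0.0
clock: 9.43
tool_pos: [0.5159, -0.0583, 0.3388]
ee_rot: [179.5, 0.2, 91.4]
force: [0.3, 0.0, 0.1]
finger_gap: 0.0686
grip_force: 0.0
[ 0.51320263 -0.05701375  0.3324593 ] [-1.79948496e+02 -1.70373030e-02  9.14299902e+01]
shift [-297.7   25.4   -7.7] rot [-7.00e-04 -7.00e-04 -8.32e-01]
T ((512.3284912109375, 8.534381866455078), (159.96800231933594, 119.85395050048828), 1.5523899793624878)
H ((511.67767333984375, 8.579734802246094), (210.1582794189453, 170.02316284179688), 1.3901723623275757)
```

View pics/w5.png

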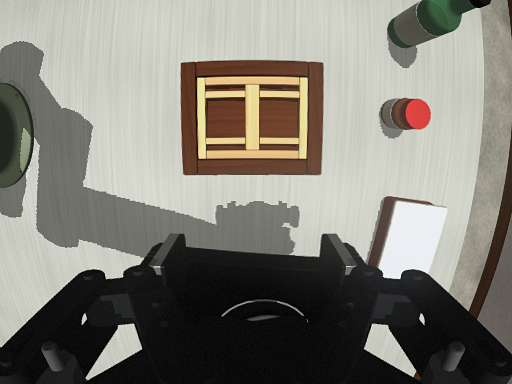

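The trivet lies seated in the recess (px 197–308, 76–160), centre (512.3, 8.5), yaw 1.5°, against the holder's 1.4°. On to the kettle.

```bash
python3 -m crank '[{"claw":0.8,"translation":[-30,0,-10],"delta_rot":[0,0,-0.1]},{"claw":0.8,"translation":[-65,5,-30],"delta_rot":[0,0,-0.2]},{"claw":0.8,"translation":[-100,10,-38],"delta_rot":[0,0,-0.3]},{"claw":0.8,"translation":[-140,15,-38],"delta_rot":[0,0,-0.4]},{"claw":0.8,"translation":[-180,20,-38],"delta_rot":[0,0,-0.5]}]'
python3 - <<'E'
from h import *
from bench import env
go(env.get_state(),[.546,-.354,.37],139.1)
E
```

```text
clock: 10.0
tool_pos: [0.5379, -0.2375, 0.3699]
ee_rot: [-179.9, -0.1, 120.4]
force: [1.7, 0.3, 0.8]
finger_gap: 0.0683
grip_force: 0.0
shift [-104.5  -52.1   -0.3] rot [-0.0006 -0.002  -0.3257]
```

```bash
python3 -m crank '[{"claw":0.8,"translation":[-30,-15,0],"delta_rot":[0,0,-0.1]},{"claw":0.8,"translation":[-65,-30,0],"delta_rot":[0,0,-0.2]},{"claw":0.8,"translation":[-95,-45,0],"delta_rot":[0,0,-0.3]},{"claw":0.8,"translation":[-104,-52,0],"delta_rot":[0,0,-0.326]},{"claw":0.8,"translation":[-104,-52,0],"delta_rot":[0,0,-0.326]}]'
python3 - <<'E'
from h import *
from bench import env
for i in range(3): c=env.capture("wrist"); s=env.get_state()
print(s["tool_pos"],s["ee_rot"]); go(s,[.546,-.354,.30],139.1)
np.savez("w6.npz",**c); p=c["pixels"]; cv2.imwrite("pics/w6.png",p[:,:,::-1])
E
```

```text
clock: 10.42
tool_pos: [0.5441, -0.3553, 0.3673]
ee_rot: [-179.9, -0.3, 138.6]
force: [-0.3, -0.6, 0.0]
finger_gap: 0.0687
grip_force: 0.0
[ 0.54495131 -0.35152972  0.3696272 ] [179.97853933  -0.18360288 138.75632515]
shift [-2.6 -1.2 69.6] rot [ 0.0004 -0.0032 -0.006 ]
```

View pics/w6.png

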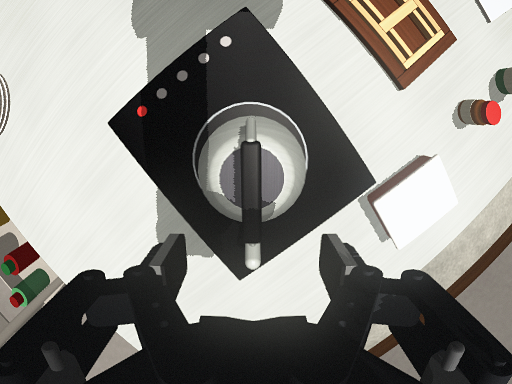

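The kettle stands in the ringed zone. Its black handle bar spans px (242–261, 140–213), the spout tip is at (252,262) and the lid and knob are under the bar.

Run:
```python
from h import *
from bench import env
c=dict(np.load("w6.npz")); g=cv2.cvtColor(c["pixels"],cv2.COLOR_RGB2GRAY)
rows=range(155,195,6); L=[];R=[]
for v in rows:
    d=np.diff(cv2.GaussianBlur(g,(3,3),0)[v,225:280].astype(int)); L.append([225+d[:27].argmin()+.5,v]); R.append([225+27+d[27:].argmax()+.5,v])
print(L,R)
l=ray(c,L,.233,True)*1000; r=ray(c,R,.233,True)*1000; m=(l+r)/2; print("width",np.linalg.norm((l-r)[:,:2],axis=1).round(1))
f=np.polyfit(m[:,0],m[:,1],1); print("yaw",np.degrees(np.arctan(f[0])))
col=cv2.GaussianBlur(g,(3,3),0)[125:230,251]; print(list(col[8:22]),list(col[80:100]))
e=ray(c,[[251.5,140],[251.5,213.5]],.235,True)*1000; print("ends",e,e.mean(0),np.linalg.norm(e[0]-e[1]))
t=ray(c,[[252,268]],.168,True)*1000; print("spout",t, "mid",m.mean(0))
```

```text
[[np.float64(228.5), 155], [np.float64(233.5), 161], [np.float64(233.5), 167], [np.float64(233.5), 173], [np.float64(233.5), 179], [np.float64(234.5), 185], [np.float64(233.5), 191]] [[np.float64(260.5), 155], [np.float64(278.5), 161], [np.float64(260.5), 167], [np.float64(261.5), 173], [np.float64(261.5), 179], [np.float64(261.5), 185], [np.float64(261.5), 191]]
width [27.9 39.4 23.7 24.7 24.8 24.  25. ]
yaw -40.00504960150497
[np.uint8(165), np.uint8(165), np.uint8(164), np.uint8(164), np.uint8(169), np.uint8(187), np.uint8(214), np.uint8(227), np.uint8(178), np.uint8(85), np.uint8(45), np.uint8(55), np.uint8(69), np.uint8(77)] [np.uint8(52), np.uint8(53), np.uint8(51), np.uint8(44), np.uint8(38), np.uint8(37), np.uint8(37), np.uint8(36), np.uint8(37), np.uint8(36), np.uint8(36), np.uint8(36), np.uint8(36), np.uint8(37), np.uint8(37), np.uint8(36), np.uint8(36), np.uint8(36), np.uint8(37), np.uint8(39)]
ends [[ 509.36119477 -322.75136493  235.        ]
 [ 558.89401497 -366.439562    235.        ]] [ 534.12760487 -344.59546347  235.        ] 66.04664140534422
spout [[ 628.54161048 -427.38524448  168.        ]] mid [ 529.45385128 -344.26771428  233.        ]
```

Run:
```python
from h import *
c=dict(np.load("w6.npz")); d=c["depth"]; K=c["K"]; E=c["extrinsics"]
u,v=np.meshgrid(np.arange(200,300),np.arange(90,260)); D=d[90:260,200:300]
x=(u-K[0,2])/K[0,0]; y=(v-K[1,2])/K[1,1]; r=np.hypot(x,y); s=np.tan(r)/r
W=(np.stack([x*s*D,y*s*D,D],-1)-E[:3,3])@E[:3,:3]
m=(W[...,2]>.218)&(W[...,2]<.26); n,lab,st,ce=cv2.connectedComponentsWithStats(m.astype(np.uint8)); i=1+st[1:,4].argmax(); m=lab==i
print(st[i],ce[i],"z",np.percentile(W[m][:,2],[5,50,95]))
P=W[m][:,:2]*1000; (a,b),(w,h),an=cv2.minAreaRect(P.astype(np.float32)); print("rect",a,b,w,h,an)
top=W[m][W[m][:,2]>.230]; q=top[:,:2]*1000; mu=q.mean(0); ww,V=np.linalg.eigh(np.cov(q.T)); pr=(q-mu)@V; mid=mu+V@((pr.min(0)+pr.max(0))/2); print("top",mid,np.ptp(pr,axis=0),np.degrees(np.arctan(V[1,1]/V[0,1])))
```

```text
[  40   40   21  116 2130] [50.56056338 98.68638498] z [0.23186075 0.23569197 0.23708462]
rect 543.6853637695312 -354.5169677734375 17.553810119628906 109.6446304321289 48.962860107421875
top [ 545.13465444 -355.585015  ] [ 17.59894686 101.845776  ] -40.821643790523694
```

Depth on the bar gives its top at z = 0.2357 (expected 0.235), width 17.6 mm, centre about (545.5, -355) and yaw -40.8°. I take the grasp there.

```bash
python3 - <<'E'
from h import *
from bench import env
go(env.get_state(),[.5455,-.3548,.231],139.1)
E
python3 -m crank '[{"claw":0.7,"translation":[-1,1,25],"delta_rot":[0,-0.003,-0.006]},{"claw":0.7,"translation":[-2,1,50],"delta_rot":[0,-0.003,-0.006]},{"claw":0.7,"translation":[-2,1,65],"delta_rot":[0,-0.003,-0.006]},{"claw":0.7,"translation":[-2,1,70],"delta_rot":[0,-0.003,-0.006]},{"claw":0.7,"translation":[-2,1,70],"delta_rot":[0,-0.003,-0.006]}]'
python3 - <<'E'
from h import *
from bench import env
for i in range(4): env.capture("wrist")
go(env.get_state(),[.5455,-.3548,.231],139.1)
E
```

```text
shift [ -3.   -2.1 138.6] rot [ 0.0004 -0.0032 -0.006 ]
clock: 10.98
tool_pos: [0.547, -0.3511, 0.2999]
ee_rot: [180.0, -0.0, 139.2]
force: [-0.2, 0.6, -0.8]
finger_gap: 0.0599
grip_force: 0.0
shift [ 1.3 -2.9 72. ] rot [0.0001 0.0056 0.0006]
```

```bash
python3 -m crank '[{"claw":0.7,"translation":[1,-3,15],"delta_rot":[0,0.003,0]},{"claw":0.7,"translation":[1,-3,32],"delta_rot":[0,0.003,0]},{"claw":0.7,"translation":[1,-3,48],"delta_rot":[0,0.003,0]},{"claw":0.7,"translation":[1,-3,61],"delta_rot":[0,0.003,0]},{"claw":0.7,"translation":[1,-3,70],"delta_rot":[0,0.003,0]}]'
python3 -m crank '[{"claw":0.7,"translation":[0,0,0],"delta_rot":[0,0,0]},{"claw":0.7,"translation":[0,0,0],"delta_rot":[0,0,0]}]'
python3 - <<'E'
from h import *
from bench import env
s=env.get_state();go(s,[.5455,-.3548,.231],139.1);print(s["tool_pos"],s["ee_rot"],s["force"])
E
```

```text
clock: 11.6
tool_pos: [0.5449, -0.355, 0.2311]
ee_rot: [180.0, 0.0, 139.1]
force: [-0.4, 1.0, 0.4]
finger_gap: 0.06
grip_force: 0.0
clock: 11.77
tool_pos: [0.545, -0.3551, 0.2319]
ee_rot: [180.0, 0.0, 139.1]
force: [0.2, 0.0, 0.6]
finger_gap: 0.0596
grip_force: 0.0
shift [-0.2  0.5  0.9] rot [0.     0.0005 0.    ]
[ 0.54497595 -0.35507116  0.23185654] [1.79999975e+02 2.62178343e-02 1.39101296e+02] [0.23057252 0.03042333 0.64545649]
```

```bash
python3 -m crank '[{"claw":0.5,"translation":[0,0,0],"delta_rot":[0,0,0]},{"claw":0.35,"translation":[0,0,0],"delta_rot":[0,0,0]},{"claw":0.25,"translation":[0,0,0],"delta_rot":[0,0,0]},{"claw":0,"translation":[0,0,0],"delta_rot":[0,0,0]},{"claw":0,"translation":[0,0,0],"delta_rot":[0,0,0]}]'
python3 -m crank '[{"claw":0,"translation":[0,0,0],"delta_rot":[0,0,0]},{"claw":0,"translation":[0,0,0],"delta_rot":[0,0,0]},{"claw":0,"translation":[0,0,0],"delta_rot":[0,0,0]}]'
```

```text
clock: 12.18
tool_pos: [0.5455, -0.355, 0.2323]
ee_rot: [180.0, 0.1, 139.1]
force: [1.8, 1.4, 2.0]
finger_gap: 0.0168
grip_force: 59.9
clock: 12.43
tool_pos: [0.5455, -0.355, 0.2323]
ee_rot: [180.0, 0.1, 139.1]
force: [1.3, 1.3, 5.8]
finger_gap: 0.017
grip_force: 60.2
```

```bash
python3 -m crank '[{"claw":0,"translation":[0,0,-5],"delta_rot":[0,0,0]},{"claw":0,"translation":[0,0,-12],"delta_rot":[0,0,0]},{"claw":0,"translation":[0,0,-24],"delta_rot":[0,0,0]},{"claw":0,"translation":[0,0,-38],"delta_rot":[0,0,0]},{"claw":0,"translation":[0,0,-52],"delta_rot":[0,0,0]}]'
python3 -m crank '[{"claw":0,"translation":[0,0,-14],"delta_rot":[0,0,0]},{"claw":0,"translation":[0,0,-28],"delta_rot":[0,0,0]},{"claw":0,"translation":[0,0,-40],"delta_rot":[0,0,0]},{"claw":0,"translation":[0,0,-48],"delta_rot":[0,0,0]},{"claw":0,"translation":[0,0,-50],"delta_rot":[0,0,0]}]'
python3 - <<'E'
from h import *
from bench import env
c=env.capture("side"); cv2.imwrite("pics/s7.png",c["pixels"][:,:,::-1])
s=env.get_state();go(s,[.5122,.0086,.33],139.1);print(s["force"],s["ft_torque"])
E
```

```text
clock: 12.85
tool_pos: [0.5436, -0.3544, 0.282]
ee_rot: [-180.0, -0.3, 139.1]
force: [-0.4, 0.1, -7.4]
finger_gap: 0.0169
grip_force: 58.9
clock: 13.27
tool_pos: [0.5447, -0.3552, 0.334]
ee_rot: [-180.0, 0.0, 139.1]
force: [0.6, 0.6, -6.3]
finger_gap: 0.0168
grip_force: 59.1
shift [262.8 253.6   3.5] rot [-0.0003 -0.     -0.0002]
[ 0.39090426  0.41797673 -6.36008696] [-0.04120781 -0.02134324  0.0361905 ]
```

View pics/s7.png

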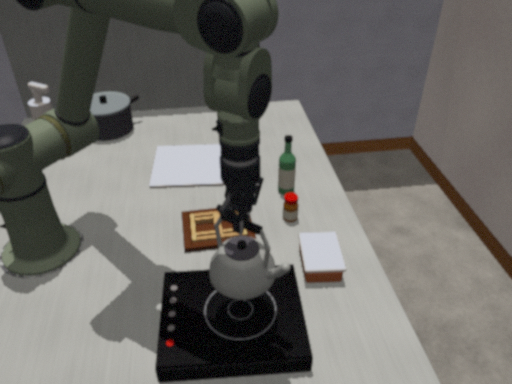

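The kettle hangs upright, clear of the hob (px 210–290, 235–300), and the load reads about 6.4 N. I carry it over smoothly.

```bash
python3 -m crank '[{"claw":0,"translation":[4,4,0],"delta_rot":[0,0,0]},{"claw":0,"translation":[12,12,0],"delta_rot":[0,0,0]},{"claw":0,"translation":[24,23,0],"delta_rot":[0,0,0]},{"claw":0,"translation":[39,38,0],"delta_rot":[0,0,0]},{"claw":0,"translation":[55,53,0],"delta_rot":[0,0,0]}]'
python3 -m crank '[{"claw":0,"translation":[16,16,0],"delta_rot":[0,0,0]},{"claw":0,"translation":[33,32,0],"delta_rot":[0,0,0]},{"claw":0,"translation":[49,47,0],"delta_rot":[0,0,0]},{"claw":0,"translation":[66,64,0],"delta_rot":[0,0,0]},{"claw":0,"translation":[82,79,0],"delta_rot":[0,0,0]}]'
python3 -m crank '[{"claw":0,"translation":[16,16,0],"delta_rot":[0,0,0]},{"claw":0,"translation":[32,31,0],"delta_rot":[0,0,0]},{"claw":0,"translation":[48,46,0],"delta_rot":[0,0,0]},{"claw":0,"translation":[63,60,0],"delta_rot":[0,0,0]},{"claw":0,"translation":[77,74,0],"delta_rot":[0,0,0]}]'
python3 -m crank '[{"claw":0,"translation":[14,13,0],"delta_rot":[0,0,0]},{"claw":0,"translation":[26,25,0],"delta_rot":[0,0,0]},{"claw":0,"translation":[36,35,0],"delta_rot":[0,0,0]},{"claw":0,"translation":[44,43,0],"delta_rot":[0,0,0]},{"claw":0,"translation":[48,47,0],"delta_rot":[0,0,0]}]'
python3 - <<'E'
from h import *
from bench import env
for i in range(5): env.capture("wrist")
s=env.get_state();go(s,[.5122,.0086,.1963],139.1);print(s["tool_pos"],s["force"])
E
```

```text
clock: 13.73
tool_pos: [0.5372, -0.277, 0.332]
ee_rot: [180.0, -0.1, 139.1]
force: [0.4, 1.3, -6.9]
finger_gap: 0.0169
grip_force: 59.0
clock: 14.15
tool_pos: [0.5265, -0.1627, 0.3324]
ee_rot: [180.0, -0.1, 139.1]
force: [1.1, 1.2, -8.4]
finger_gap: 0.0167
grip_force: 58.9
clock: 14.57
tool_pos: [0.5163, -0.0568, 0.3325]
ee_rot: [-180.0, -0.1, 139.2]
force: [0.4, 0.6, -6.8]
finger_gap: 0.0171
grip_force: 58.9
clock: 14.98
tool_pos: [0.5112, 0.01, 0.3328]
ee_rot: [180.0, -0.1, 139.2]
force: [0.5, 0.4, -7.5]
finger_gap: 0.017
grip_force: 58.9
shift [  1.1   1.  136.9] rot [-0.0005  0.0003 -0.0006]
[0.51239726 0.00725156 0.33316504] [-0.40888749 -0.26274547 -7.53854958]
```

```bash
python3 -m crank '[{"claw":0,"translation":[1,1,6],"delta_rot":[0,0,0]},{"claw":0,"translation":[1,1,18],"delta_rot":[0,0,0]},{"claw":0,"translation":[1,1,34],"delta_rot":[0,0,0]},{"claw":0,"translation":[1,1,50],"delta_rot":[0,0,0]},{"claw":0,"translation":[1,1,64],"delta_rot":[0,0,0]}]'
python3 -m crank '[{"claw":0,"translation":[0,0,14],"delta_rot":[0,0,0]},{"claw":0,"translation":[0,0,28],"delta_rot":[0,0,0]},{"claw":0,"translation":[0,0,40],"delta_rot":[0,0,0]},{"claw":0,"translation":[0,0,50],"delta_rot":[0,0,0]},{"claw":0,"translation":[0,0,56],"delta_rot":[0,0,0]}]'
python3 -m crank '[{"claw":0,"translation":[0,0,2],"delta_rot":[0,0,0]},{"claw":0,"translation":[0,0,3],"delta_rot":[0,0,0]},{"claw":0,"translation":[0,0,3],"delta_rot":[0,0,0]}]'
python3 - <<'E'
from h import *
from bench import env
s=env.get_state();go(s,[.5122,.0086,.1963],139.1);print(s["tool_pos"],s["force"])
E
```

```text
clock: 15.65
tool_pos: [0.512, 0.0086, 0.2678]
ee_rot: [-180.0, -0.0, 139.0]
force: [0.5, -0.3, -8.2]
finger_gap: 0.0169
grip_force: 58.9
clock: 16.07
tool_pos: [0.5117, 0.0088, 0.2117]
ee_rot: [-179.9, -0.1, 139.1]
force: [-1.2, 0.6, -7.4]
finger_gap: 0.0167
grip_force: 58.9
clock: 16.32
tool_pos: [0.5127, 0.0091, 0.2106]
ee_rot: [180.0, 0.0, 139.1]
force: [0.2, 0.1, -7.6]
finger_gap: 0.0166
grip_force: 58.9
shift [ 0.  -0.7 14.3] rot [ 0.0004  0.0006 -0.0002]
[0.51265486 0.00907765 0.21059051] [ 0.24197925  0.05624658 -7.59052009]
```

```bash
python3 -m crank '[{"claw":0,"translation":[0,-0.5,3],"delta_rot":[0,0,0]},{"claw":0,"translation":[0,-0.5,6],"delta_rot":[0,0,0]},{"claw":0,"translation":[0,-0.5,9],"delta_rot":[0,0,0]},{"claw":0,"translation":[0,-0.5,11],"delta_rot":[0,0,0]},{"claw":0,"translation":[0,-0.5,12],"delta_rot":[0,0,0]}]'
python3 -m crank '[{"claw":0,"translation":[0,0,0.5],"delta_rot":[0,0,0]},{"claw":0,"translation":[0,0,1],"delta_rot":[0,0,0]},{"claw":0,"translation":[0,0,1.5],"delta_rot":[0,0,0]},{"claw":0,"translation":[0,0,1.5],"delta_rot":[0,0,0]}]'
```

```text
clock: 16.73
tool_pos: [0.5117, 0.0089, 0.1979]
ee_rot: [-180.0, -0.0, 139.1]
force: [-0.3, -0.3, -6.7]
finger_gap: 0.0167
grip_force: 58.9
clock: 17.07
tool_pos: [0.512, 0.0089, 0.1968]
ee_rot: [180.0, 0.0, 139.1]
force: [0.4, -0.5, -6.6]
finger_gap: 0.017
grip_force: 58.9
```

```bash
python3 -m crank '[{"claw":0,"translation":[0,0,0.4],"delta_rot":[0,0,0]},{"claw":0,"translation":[0,0,0.8],"delta_rot":[0,0,0]},{"claw":0,"translation":[0,0,1],"delta_rot":[0,0,0]},{"claw":0,"translation":[0,0,1],"delta_rot":[0,0,0]}]'
```

```text
clock: 17.4
tool_pos: [0.5122, 0.009, 0.1963]
ee_rot: [180.0, 0.0, 139.1]
force: [-1.3, 0.4, -1.7]
finger_gap: 0.0166
grip_force: 59.7
```

Contact, with most of the load taken. A touch more, then open slowly.

```bash
python3 -m crank '[{"claw":0,"translation":[0,0,0.4],"delta_rot":[0,0,0]},{"claw":0,"translation":[0,0,0.4],"delta_rot":[0,0,0]},{"claw":0.3,"translation":[0,0,0.4],"delta_rot":[0,0,0]},{"claw":0.4,"translation":[0,0,0.4],"delta_rot":[0,0,0]},{"claw":0.5,"translation":[0,0,0.4],"delta_rot":[0,0,0]}]'
python3 -m crank '[{"claw":0.7,"translation":[0,0,0],"delta_rot":[0,0,0]},{"claw":0.7,"translation":[0,0,0],"delta_rot":[0,0,0]},{"claw":0.7,"translation":[0,0,0],"delta_rot":[0,0,0]},{"claw":0.7,"translation":[0,0,-6],"delta_rot":[0,0,0]},{"claw":0.7,"translation":[0,0,-20],"delta_rot":[0,0,0]}]'
python3 -m crank '[{"claw":0.7,"translation":[0,0,-20],"delta_rot":[0,0,0]},{"claw":0.7,"translation":[0,0,-50],"delta_rot":[0,0,0]},{"claw":0.7,"translation":[0,0,-85],"delta_rot":[0,0,0]},{"claw":0.7,"translation":[0,0,-120],"delta_rot":[0,0,0]},{"claw":0.7,"translation":[0,0,-150],"delta_rot":[0,0,0]}]'
python3 -m crank '[{"claw":0.7,"translation":[-40,0,0],"delta_rot":[0,0,0]},{"claw":0.7,"translation":[-75,0,0],"delta_rot":[0,0,0]},{"claw":0.7,"translation":[-75,0,0],"delta_rot":[0,0,0]},{"claw":0.7,"translation":[-75,0,0],"delta_rot":[0,0,0]}]'
python3 - <<'E'
from h import *
from bench import env
c=env.capture("side"); w=env.capture("wrist")
cv2.imwrite("pics/f.png",np.vstack([cv2.resize(x["pixels"],(400,300)) for x in (c,w)])[:,:,::-1]); np.savez("w9.npz",**w)
print(env.get_state()["tool_pos"])
E
```

```text
clock: 17.82
tool_pos: [0.5126, 0.0086, 0.1957]
ee_rot: [180.0, 0.1, 139.1]
force: [-0.4, 0.1, -0.0]
finger_gap: 0.0428
grip_force: 0.0
clock: 18.23
tool_pos: [0.5107, 0.009, 0.2143]
ee_rot: [-179.9, -0.2, 139.1]
force: [-0.4, 0.0, 0.4]
finger_gap: 0.0599
grip_force: 0.0
clock: 18.65
tool_pos: [0.5119, 0.0089, 0.3683]
ee_rot: [179.9, 0.1, 139.1]
force: [0.6, -0.3, 0.1]
finger_gap: 0.0599
grip_force: 0.0
clock: 18.98
tool_pos: [0.5693, -0.0413, 0.3648]
ee_rot: [-180.0, -0.1, 139.0]
force: [-0.0, 0.2, -0.9]
finger_gap: 0.0598
grip_force: 0.0
[ 0.56798096 -0.03995749  0.36515118]
```

View pics/f.png

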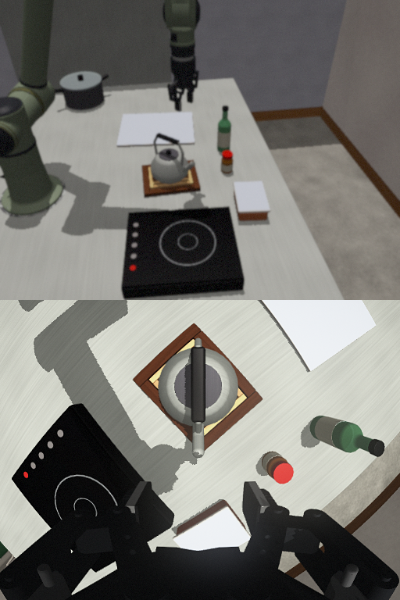

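The kettle stands upright on the seated trivet, about centred (wrist half: kettle at (197,385), holder around it), and the bystanders are untouched. I make a quick depth check before handing in.

Run:
```python
from h import *
c=dict(np.load("w9.npz")); d=c["depth"]; K=c["K"]; E=c["extrinsics"]
u,v=np.meshgrid(np.arange(512),np.arange(384)); x=(u-K[0,2])/K[0,0]; y=(v-K[1,2])/K[1,1]; r=np.hypot(x,y)+1e-9; s=np.tan(r)/r
W=(np.stack([x*s*d,y*s*d,d],-1)-E[:3,3])@E[:3,:3]
near=np.hypot(W[...,0]-.512,W[...,1]-.0086)<.13
P=W[near&(W[...,2]>.194)&(W[...,2]<.21)]; q=P[:,:2]*1000; (a,b),(w,h),an=cv2.minAreaRect(q.astype(np.float32)); print("bar",a,b,w,h,an,"z",np.median(P[:,2]),np.percentile(P[:,2],[5,95]))
B=W[near&(W[...,2]>.06)&(W[...,2]<.08)][:,:2]*1000; f=np.linalg.lstsq(np.c_[2*B,np.ones(len(B))],(B**2).sum(1),rcond=None)[0]; print("belly",f[:2],np.sqrt(f[2]+f[:2]@f[:2]))
```

```text
bar 512.0193481445312 8.836235046386719 18.096797943115234 101.34479522705078 48.32408142089844 z 0.19976520487502733 [0.19703349 0.20120449]
belly [512.08075821   8.92235626] 69.39104701856851
```

The bar top is at z = 0.1998 (expected 0.199), and the kettle axis is at (512, 9) against the trivet's (512.3, 8.5).

```bash
python3 -c "
from bench import env
print(env.job_done())"
```

```text
the job is handed in; nothing more can be done
None
```

The trivet is seated flat and square in the holder, the kettle stands upright and within about 1 mm of centre on it, and the job is handed in at about 19 s on the robot's clock.

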